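# Shake the parts tins and sort out the empties

## Task

Check the two shut parts tins for leftovers, the long tin first and then the short one: pick it up, rock it end to end in the air at least once each way, by some 30 degrees, and feel by weight or rattle whether a steel ball is still inside. Stand a tin that has no ball in it flat in the slatted crate, and a tin that still holds one flat on the low-lipped tray, lid up; either, both or neither may be empty. Lower the tins into place rather than dropping them, let go, and leave the other things on the bench where they are.

Things in the scene. Friction and masses are not known exactly. Their poses are not given: they have to be found in the camera images.
- long_tin: The long tin: bare-metal box, lid shut for good, 120 long x 50 wide x 50 mm high, loose on the bench. Origin: centre of underside; x along its length, y across, z up. Tin alone 95 to 130 g. Hidden inside, drawn anew each time: only a flat 10 g card disc (counts as empty), or a loose 38 mm steel ball of 215 to 260 g that rolls from end to end. Floor and walls 3 mm.
- short_tin: The short tin: bare-metal box, lid shut for good, 80 long x 50 wide x 50 mm high, loose on the bench. Origin: centre of underside; x along its length, y across, z up. Tin alone 95 to 130 g. Hidden inside, drawn anew each time: only a flat 10 g card disc (counts as empty), or a loose 38 mm steel ball of 215 to 260 g that rolls from end to end. Floor and walls 3 mm.
- crate: The crate for empties: black plastic, open top, slatted walls 49 mm high and 5 mm thick, 170 mm (own x) x 250 mm (own y), fixed, room for both tins side by side. Origin: centre of its underside, at bench height; floor 4 mm thick; inside 160 x 240 mm.
- tray: The tray for tins that still hold a ball: flat grey sheet-metal tray with a lip only 12 mm high and 3 mm thick, 170 mm (own x) x 250 mm (own y), fixed, room for both tins side by side. Origin: centre of its underside, at bench height; floor 4 mm thick; inside 164 x 244 mm. Crate and tray stand one on the left and one on the right, either way round.
- spray_can: Bystander: upright plain metal spray can, 54 mm across, 170 mm tall, loose; origin at the centre of its underside. Not to be moved.
- screwdriver: Bystander: screwdriver lying on the bench, loose; origin at about its middle, on the bench. Not to be moved.
- terminal_strip: Bystander: black terminal strip with four brass studs, 35 x 130 mm, 34 mm high, loose; origin at the centre of its underside. Not to be moved.

How it is judged:
By the outcome, as a careful person would: the job done as asked, in the order asked, and still so for the second after the job is handed in, with the robot touching nothing.
It also fails if it takes over 69 s, if anything falls off the work surface, if the arm or the gripper's body presses on something with over 40 N, if the wrist force passes 120 N, or if a joint passes its speed limit or range.

## Robot

A 6-joint arm with a two-finger parallel gripper is mounted at the origin on the work surface. World frame = base frame: x ahead of the robot, y to its left, z up, the work surface at z = 0. Lengths are in m, angles in degrees, forces in N, time in s.
With the tool pointing down it reaches from about 0.35 to 0.875 m from the base axis. Payload 4.2 kg.
Tool frame: the origin (TCP) lies at the very end of the fingers, on their centre line; the grasp point (between the pads) lies 19 mm behind it; z points along the fingers, x is the direction in which the jaws open and shut, and the axes are right-handed (so a half turn about z gives the same grasp; the last joint's range is limited). The gripper opens to 87 mm and grips with 3 to 60 N. Pads are 19 mm wide; open, the fingers measure 117 mm over their backs; the gripper's body (75 mm by 190 mm) begins 51 mm behind the grasp point.
Start: joints at [83.629, 22.042, 0.453, 0, -68.411, -14.817], TCP at [0.226, 0.583, 0.223] pointing down, gripper open.
Joint ranges: [-179.83, 179.83], [-69.29, 118.12], [-61.27, 80.66], [-181.25, 117.63], [-171.15, -9.14], [-177.46, 177.46]. Speed limits (degrees/s): [159.86, 159.86, 180, 180, 180, 180].

## Interface

Orientations are given as a 3x3 rotation matrix whose columns are the frame's x, y, z axes.
In Python, from station import r gives the robot as it stands.
- The arm moves only by the shell command python3 -m jog 'ROWS' [OPENING]. ROWS is JSON, a list of rows, each a list of 2 entries, a list of its own where there are three numbers: the shift along the tool's x, y, z in m, then the turn, a rotation vector about the tool's x, y, z in units of 5 degrees (1.0 is 5 degrees). A call has exactly 10 rows; each row is the pose to reach, as a shift and turn from the pose commanded when the call began, along the tool's axes at that moment; what a row does not reach only later rows make up. A row lasts 1/12 s, in which the tool goes at most 41.7 mm and 7.16 degrees, less where a joint would pass 70% of its speed; a pose out of reach is approached as far as the arm can. A call with a gripper value outside its range is refused whole. OPENING is the finger opening in m, from 0 to 0.087, set as the call begins (- or left out, the last holds). The fingers move at their own pace and stop on an object; the grip force is fixed at half the most. Time passes only in rows, so rows that repeat a pose let the fingers close, or fill a call up. It gives the time, the measured TCP pose, the force and the opening at its end, in the units of the state.
- r.sense(): the state, without advancing time (a new reading comes with each control period).
- r.capture(name): name is "scene" or "side" or "wrist"; returns (picture, depth): 400x640x3 uint8, blue, green, red; 400x640 float32, m along the optical axis (not along the pixel's ray), 0 where there is no reading.
- r.calibration(name): a dict with "fx", "fy", "cx", "cy" (pixels), "R" (3x3) and "t" (3): a world point X has camera coordinates R X + t; the wrist camera has in their place "tool_from_camera" (4x4, takes a point from camera to tool coordinates, whose origin is the TCP and whose axes are the tool frame's). Camera axes: x right, y down, z forward; pixel columns grow to the right and rows downward; lengths in m; the calibration is good to about 2 mm. A picture is of the moment at which its call begins: read the wrist's pose just before it. calibration takes no time and is no camera call.
- r.finish_job(): hands the job in, once; it reports no verdict.
Trained networks look in the newest picture that a camera, given by its name, has taken for a name from the list of things; names that differ only in an ending like _2 or _b are one class to them, and where a whole thing is asked for, a point or a joint stands for the part that bears it (a point fixed in the world has none). Each returns a list of dicts, best first, with "confidence" (0 to 1); they miss things now and then, are a little off and sometimes report something else, mostly with a low value. They report only what shows in the picture. A call takes as long as a camera call.
- r.cut_out(query, camera): "region" (400x640 bool, what is visible of it) and "uv" ([column, row] in pixels, amid what is visible of it).
The state is a dict: "time_s": time; "joints": joint angles; "joint_velocities": joint speeds; "effort": joint torques, N m; "tcp_pos": TCP position; "ee_rot": TCP orientation; "wrist_force": force on the tool from outside, world axes, zero at the start; "moment": the same for the moment, N m; "gripper_width": opening from 0.0 (shut) to 1.0 (fully open).
Only numpy, scipy, OpenCV 4.12 (cv2) and the standard library are available. Lean on these libraries where they do the work, as an engineer would, in place of code of your own. Each camera call takes 0.05 s, during which the arm holds its last target.

## Working session

There is one attempt and no reset: what is moved stays moved. The work goes in short steps, Python scripts to look and compute and a shell command to move; the robot and the scene stay as the last step left them, time stands still between calls to the robot, and variables do not carry over. Pictures are saved under pics/ and viewed, and the job is handed in when it is done.

```bash
ls; mkdir -p pics; python3 - <<'E'
from station import r
import cv2
s=r.sense();print(s)
for n in("scene","side","wrist"):
    p,d=r.capture(n);cv2.imwrite(f"pics/{n}0.png",p);c=r.calibration(n);print(n,c)
E
```

```text
pics
{'time_s': 0.0, 'joints': array([ 8.36282802e+01,  2.20910200e+01,  3.81219733e-01, -2.99795451e-02,
       -6.84125439e+01, -1.48176306e+01]), 'joint_velocities': array([ 0.04603509, -0.05651806, -0.00971638,  0.02594363,  0.0206511 ,
       -0.01163432]), 'effort': array([ 5.03894753e-04, -3.90667105e+01,  1.87406695e+01,  4.21999902e+00,
        1.08646351e-02, -2.01755561e-04]), 'tcp_pos': array([0.22565604, 0.58219657, 0.22146416]), 'ee_rot': array([[-3.61630458e-01, -9.32321239e-01, -7.20502217e-04],
       [-9.32318948e-01,  3.61631168e-01, -2.06807349e-03],
       [ 2.18866489e-03, -7.61404933e-05, -9.99997602e-01]]), 'wrist_force': array([-0.11311954,  0.76290149, -0.07381591]), 'moment': array([0.01821238, 0.00578994, 0.00573081]), 'gripper_width': 1.0028294672954492}
scene {'fx': 471.7314811427316, 'fy': 471.7314811427316, 'cx': 309.6633179386466, 'cy': 188.31976312287506, 'R': array([[ 0.62970365,  0.77658477, -0.01973365],
       [ 0.4290766 , -0.36887383, -0.82451523],
       [-0.6475852 ,  0.510733  , -0.56549555]]), 't': array([-0.30585493, -0.16877399,  1.5613162 ])}
side {'fx': 468.4649868936253, 'fy': 468.4649868936253, 'cx': 325.7346586209469, 'cy': 198.5720494621342, 'R': array([[ 0.86262889, -0.5057615 , -0.00875826],
       [-0.3116147 , -0.51769316, -0.7967999 ],
       [ 0.39845662,  0.69007181, -0.60417979]]), 't': array([-0.43397968,  0.19297699,  1.20914017])}
wrist {'fx': 287.61491214503343, 'fy': 287.61491214503343, 'cx': 322.19695566303676, 'cy': 201.15513471346813, 'tool_from_camera': array([[ 9.99999856e-01, -5.13884187e-04,  1.53798516e-04,
         5.73354072e-04],
       [ 4.57587471e-04,  9.66859213e-01,  2.55309719e-01,
        -6.85886804e-02],
       [-2.79901140e-04, -2.55309612e-01,  9.66859309e-01,
        -1.61351866e-01],
       [ 0.00000000e+00,  0.00000000e+00,  0.00000000e+00,
         1.00000000e+00]])}
```

View pics/scene0.png

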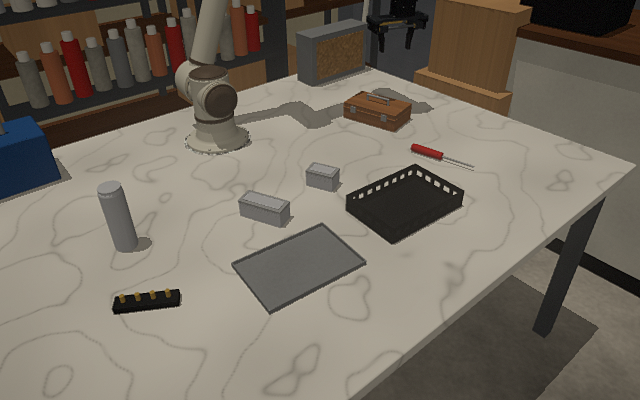

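View pics/side0.png

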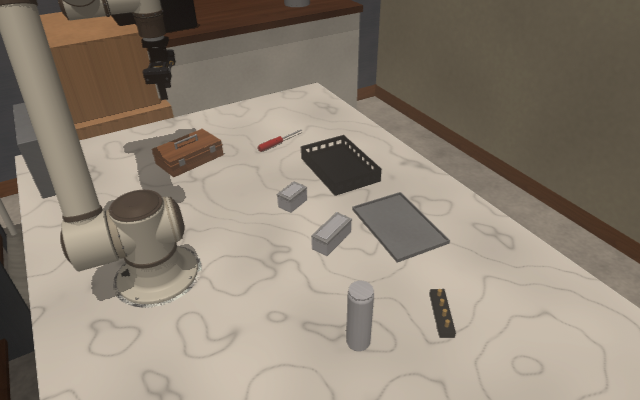

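```bash
cat > h.py <<'E'
from station import r
import numpy as np, cv2
def cloud(name,reg,d,s=None):
    c=r.calibration(name)
    v,u=np.nonzero(reg&(d>0)); z=d[v,u]
    P=np.c_[(u-c['cx'])/c['fx']*z,(v-c['cy'])/c['fy']*z,z]
    if name=='wrist':
        T=c['tool_from_camera']; P=P@T[:3,:3].T+T[:3,3]
        return P@s['ee_rot'].T+s['tcp_pos']
    return (P-c['t'])@c['R']
E
python3 - <<'E'
from h import *
for n in("scene","side"):
    p,d=r.capture(n)
    for q in("long_tin","short_tin","crate","tray","spray_can","screwdriver","terminal_strip"):
        for o in r.cut_out(q,n)[:2]:
            if o['confidence']<.3: continue
            reg=cv2.erode(o['region'].astype(np.uint8),np.ones((3,3)))>0
            P=cloud(n,reg,d)
            if len(P)<10: print(n,q,'few');continue
            top=P[:,2].max() if q not in() else 0
            zt=np.percentile(P[:,2],95)
            T=P[P[:,2]>zt-.008] if 'tin' in q else P
            (c,wh,a)=cv2.minAreaRect(T[:,:2].astype(np.float32)*1000)
            print(n,q,round(o['confidence'],2),o['uv'],'zt',round(zt,3),'rect',np.round(c),np.round(wh),round(a,1),len(P))
E
```

```text
scene long_tin 0.86 [264.8, 210.5] zt 0.051 rect [ 456. -122.] [119.  53.] 26.3 1204
scene long_tin 0.63 [403.4, 203.5] zt 0.046 rect [660. 170.] [251. 171.] 87.2 4935
scene crate 0.74 [426.7, 153.3] zt 0.023 rect [530. 421.] [100.  25.] 14.3 197
scene crate 0.68 [403.3, 204.5] zt 0.046 rect [643. 193.] [294. 208.] 87.3 4937
scene tray 0.75 [293.5, 265.9] zt 0.009 rect [ 650. -167.] [251. 173.] 84.9 6011
scene spray_can 0.94 [119.3, 215.4] zt 0.169 rect [ 309. -412.] [ 50. 128.] 49.2 1614
scene screwdriver 0.76 [426.7, 148.7] zt 0.023 rect [530. 420.] [101.  23.] 12.0 197
scene terminal_strip 0.68 [146.8, 302.2] zt 0.029 rect [ 543. -473.] [127.  38.] 61.1 1057
side long_tin 0.58 [329.8, 232.4] zt 0.053 rect [ 447. -125.] [119.  52.] 24.7 912
side short_tin 0.94 [292.1, 196.6] zt 0.053 rect [432.  81.] [80. 49.] 21.8 547
side crate 0.88 [341.1, 164.5] zt 0.047 rect [668. 183.] [284. 200.] 87.4 2606
side tray 0.78 [401.2, 223.2] zt 0.01 rect [ 647. -167.] [255. 172.] 85.1 3263
side spray_can 0.73 [358.4, 313.7] zt 0.171 rect [ 327. -441.] [50. 49.] 39.9 1477
side screwdriver 0.52 [275.7, 142.6] zt 0.025 rect [548. 428.] [155.  21.] 11.6 119
side terminal_strip 0.83 [442.4, 312.9] zt 0.033 rect [ 534. -475.] [129.  33.] 60.5 661
```

The scene picture shows the long tin at about (265,208), the short tin at (322,177), the tray at (298,267) as the near container, and the crate at (405,203). The side view agrees with this. Scene `crate` and `long_tin` each had some false hits. The 251x171 mm fit at (403,203) is clearly the crate.

```bash
cat >> h.py <<'E'
from scipy.spatial.transform import Rotation as Ro
def plan(pos,heading,tilt=0,verbose=True):
    # heading: deg of tool x in world, tool down
    s=r.sense(); h=np.radians(heading)
    x=np.array([np.cos(h),np.sin(h),0]); z=np.array([0,0,-1.]); y=np.cross(z,x)
    R=np.c_[x,y,z]@Ro.from_rotvec([np.radians(tilt),0,0]).as_matrix()
    d=s['ee_rot'].T@(np.array(pos)-s['tcp_pos'])
    w=Ro.from_matrix(s['ee_rot'].T@R).as_rotvec(degrees=True)/5
    print('t',round(s['time_s'],2),'tcp',s['tcp_pos'].round(4),'head',round(np.degrees(np.arctan2(s['ee_rot'][1,0],s['ee_rot'][0,0])),1),'shift',d.round(4),'turn',w.round(3))
    return s
def tins(cam,q,s=None):
    p,d=r.capture(cam)
    for o in r.cut_out(q,cam)[:2]:
        reg=cv2.erode(o['region'].astype(np.uint8),np.ones((3,3)))>0
        P=cloud(cam,reg,d,s)
        if len(P)<10: continue
        zt=np.percentile(P[:,2],95); T=P[P[:,2]>zt-.006]
        c,wh,a=cv2.minAreaRect(T[:,:2].astype(np.float32)*1000)
        print(cam,q,round(o['confidence'],2),o['uv'],'zt',round(zt,4),np.round(c,1),np.round(wh,1),round(a,1))
    return p
E
python3 -c "
from h import *
plan([.451,-.124,.2],115.5)"; python3 -m jog --help | head
```

```text
t 0.95 tcp [0.2259 0.5827 0.2226] head -111.2 shift [ 0.5776 -0.4653  0.0225] turn [1.0000e-03 0.0000e+00 2.6662e+01]invalid input: not JSON, or not a number
```

```bash
python3 -m jog '[[[0.01,-0.008,0],[0,0,0.5]],[[0.035,-0.028,0],[0,0,1.7]],[[0.066,-0.054,0],[0,0,3.1]],[[0.098,-0.079,0],[0,0,4.5]],[[0.13,-0.105,0],[0,0,5.9]],[[0.162,-0.13,0],[0,0,7.3]],[[0.194,-0.156,0],[0,0,8.7]],[[0.226,-0.182,0.005],[0,0,10.1]],[[0.258,-0.207,0.01],[0,0,11.5]],[[0.29,-0.233,0.01],[0,0,12.9]]]'; python3 -c "
from h import *
plan([.451,-.124,.2],115.5)"
```

```text
time_s: 1.78
tcp_pos: [0.3379, 0.2258, 0.2121]
ee_rot: [[-0.998, -0.07, -0.001], [-0.07, 0.998, -0.0], [0.001, -0.0, -1.0]]
wrist_force: [1.0, 0.4, 0.4]
gripper_width: 0.993
t 1.78 tcp [0.3379 0.2258 0.2121] head -176.0 shift [-0.0884 -0.3569  0.0121] turn [-7.0000e-03 -4.0000e-03  1.3702e+01]
```

```bash
python3 -m jog '[[[-0.009,-0.037,0],[0,0,1.4]],[[-0.018,-0.074,0],[0,0,2.8]],[[-0.027,-0.111,0],[0,0,4.2]],[[-0.037,-0.149,0.005],[0,0,5.6]],[[-0.046,-0.187,0.01],[0,0,7.0]],[[-0.056,-0.225,0.012],[0,0,8.4]],[[-0.066,-0.265,0.012],[0,0,9.8]],[[-0.075,-0.304,0.012],[0,0,11.2]],[[-0.084,-0.34,0.012],[0,0,12.6]],[[-0.088,-0.357,0.012],[0,0,13.7]]]'; python3 - <<'E'
from h import *
s=r.sense()
p=tins("wrist","long_tin",s)
cv2.imwrite("pics/w1.png",p); tins("side","long_tin")
plan([.451,-.124,.016],115.5); print(r.sense()['joints'].round(1))
E
```

```text
time_s: 2.62
tcp_pos: [0.4538, -0.1246, 0.2006]
ee_rot: [[-0.427, 0.904, 0.001], [0.904, 0.427, -0.001], [-0.001, 0.0, -1.0]]
wrist_force: [0.2, -0.4, 0.1]
gripper_width: 0.998
wrist long_tin 0.84 [325.0, 184.2] zt 0.0517 [ 449.7 -120.3] [120.3  49.7] 24.4
side long_tin 0.82 [329.7, 232.8] zt 0.0534 [ 446.3 -125.4] [119.8  50.2] 24.7
t 2.82 tcp [ 0.4526 -0.1215  0.2004] head 115.8 shift [-0.0016 -0.0025  0.1844] turn [-0.003 -0.004  0.061]
[  4.9   7.8 -22.6  -0.  -59.6 -69.1]
```

View pics/w1.png

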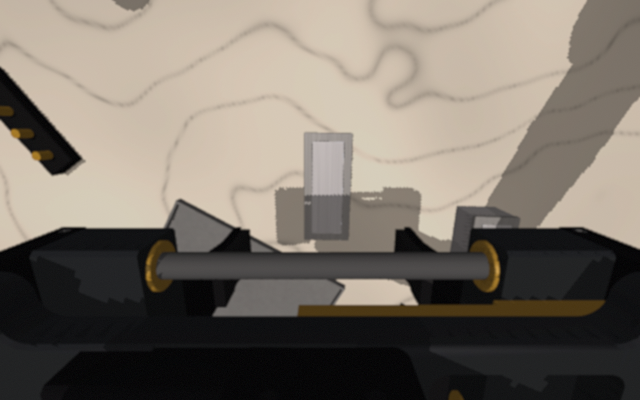

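```bash
python3 -c "
from h import *
plan([.450,-.122,.014],115)"
```

```text
t 2.82 tcp [ 0.4526 -0.1215  0.2004] head 115.8 shift [ 0.0006 -0.0025  0.1864] turn [-0.004 -0.004  0.161]
```

```bash
python3 -m jog '[[[0,-0.001,0.01],[0,0,0.16]],[[0,-0.002,0.035],[0,0,0.16]],[[0.0005,-0.0025,0.065],[0,0,0.16]],[[0.0005,-0.0025,0.095],[0,0,0.16]],[[0.0005,-0.0025,0.125],[0,0,0.16]],[[0.0005,-0.0025,0.15],[0,0,0.16]],[[0.0005,-0.0025,0.168],[0,0,0.16]],[[0.0005,-0.0025,0.18],[0,0,0.16]],[[0.0005,-0.0025,0.1855],[0,0,0.16]],[[0.0005,-0.0025,0.186],[0,0,0.16]]]'
python3 -m jog '[[[0,0,0],[0,0,0]],[[0,0,0],[0,0,0]],[[0,0,0],[0,0,0]],[[0,0,0],[0,0,0]],[[0,0,0],[0,0,0]],[[0,0,0],[0,0,0]],[[0,0,0],[0,0,0]],[[0,0,0],[0,0,0]],[[0,0,0],[0,0,0]],[[0,0,0],[0,0,0]]]' 0.03; python3 -c "
from h import *
print(r.sense())"
```

```text
time_s: 3.65
tcp_pos: [0.4498, -0.1209, 0.0139]
ee_rot: [[-0.425, 0.905, -0.002], [0.905, 0.425, -0.0], [0.001, -0.002, -1.0]]
wrist_force: [0.9, -0.4, -0.3]
gripper_width: 1.002
time_s: 4.48
tcp_pos: [0.4503, -0.1218, 0.0148]
ee_rot: [[-0.423, 0.906, -0.0], [0.906, 0.423, 0.0], [0.0, -0.0, -1.0]]
wrist_force: [-1.8, 2.1, 5.3]
gripper_width: 0.571
{'time_s': 4.4833, 'joints': array([ 4.88977373e+00,  2.27828688e+01, -3.58420029e+01, -1.10564810e-02,
       -3.13788733e+01, -6.98826323e+01]), 'joint_velocities': array([ 0.05862393,  0.11189293,  0.00133483, -0.01231182,  0.03448687,
        0.08561708]), 'effort': array([ -0.74379969, -29.23893571,  10.26648134,   2.63053782,
         0.40903713,   0.09453106]), 'tcp_pos': array([ 0.4503344 , -0.12182649,  0.01482478]), 'ee_rot': array([[-4.22581904e-01,  9.06324737e-01, -7.36818589e-05],
       [ 9.06324732e-01,  4.22581910e-01,  9.45430403e-05],
       [ 1.16823317e-04, -2.68275131e-05, -9.99999993e-01]]), 'wrist_force': array([-1.75013618,  2.10814877,  5.34390615]), 'moment': array([ 0.89245424,  0.40362522, -0.11192591]), 'gripper_width': 0.5711276685645487}
```

```bash
python3 -m jog '[[[0,0,-0.005],[0,0,0]],[[0,0,-0.02],[0,0,0]],[[0,0,-0.045],[0,0,0]],[[0,0,-0.075],[0,0,0]],[[0,0,-0.105],[0,0,0]],[[0,0,-0.13],[0,0,0]],[[0,0,-0.148],[0,0,0]],[[0,0,-0.157],[0,0,0]],[[0,0,-0.16],[0,0,0]],[[0,0,-0.16],[0,0,0]]]'
python3 - <<'E'
from h import *
for i in range(4):
    s=r.sense();print(s['time_s'],s['tcp_pos'].round(4),s['wrist_force'].round(2),(s['ee_rot'].T@s['wrist_force']).round(2),'M tool',(s['ee_rot'].T@s['moment']).round(3),s['gripper_width'])
    p,d=r.capture("side")
cv2.imwrite("pics/s2.png",p)
E
```

```text
time_s: 5.32
tcp_pos: [0.4499, -0.1218, 0.1741]
ee_rot: [[-0.422, 0.906, -0.001], [0.906, 0.422, 0.0], [0.001, -0.0, -1.0]]
wrist_force: [-0.8, -0.4, -4.2]
gripper_width: 0.574
5.3167 [ 0.4499 -0.1218  0.1741] [-0.82 -0.35 -4.25] [ 0.03 -0.89  4.25] M tool [-0.17   0.011  0.023] 0.5743331765014008
5.3667 [ 0.4494 -0.1218  0.1732] [ 0.33  0.77 -4.28] [0.55 0.63 4.28] M tool [-0.13  -0.024 -0.008] 0.5724619105949277
5.4167 [ 0.4492 -0.1218  0.1729] [-0.59  0.07 -3.97] [ 0.31 -0.5   3.97] M tool [-0.169 -0.023 -0.02 ] 0.5736005410525183
5.4667 [ 0.4492 -0.1218  0.1728] [ 0.46  0.82 -3.64] [0.54 0.78 3.64] M tool [-0.125  0.007 -0.032] 0.5651800524395952
```

The grip is firm and the weight is about 3.9 N, which suggests a ball. Next I rock it.

```bash
cat > f.py <<'E'
from h import *
F=[];M=[]
for i in range(3):
    s=r.sense();F.append(s['wrist_force']);M.append(s['ee_rot'].T@s['moment']); r.capture("side")
s=r.sense()
print(round(s['time_s'],2),s['tcp_pos'].round(4),'F',np.mean(F,0).round(2),'Mtool',np.mean(M,0).round(3),'tilt(tool z)',s['ee_rot'][:,2].round(3),'j',s['joints'].round(0),round(s['gripper_width'],3))
E
python3 -m jog '[[[0,0,0],[0.5,0,0]],[[0,0,0],[1.5,0,0]],[[0,0,0],[2.7,0,0]],[[0,0,0],[4,0,0]],[[0,0,0],[5.3,0,0]],[[0,0,0],[6.3,0,0]],[[0,0,0],[7,0,0]],[[0,0,0],[7,0,0]],[[0,0,0],[7,0,0]],[[0,0,0],[7,0,0]]]'; python3 f.py
```

```text
time_s: 6.35
tcp_pos: [0.4503, -0.1219, 0.1742]
ee_rot: [[-0.423, 0.743, -0.519], [0.906, 0.347, -0.242], [0.0, -0.573, -0.82]]
wrist_force: [0.3, -0.6, -4.0]
gripper_width: 0.569
6.5 [ 0.4501 -0.1221  0.1752] F [ 0.72 -0.21 -3.74] Mtool [-1.878  0.009  0.01 ] tilt(tool z) [-0.518 -0.242 -0.821] j [ 10.  26. -13.   8. -86. -79.] 0.574
```

View pics/s2.png

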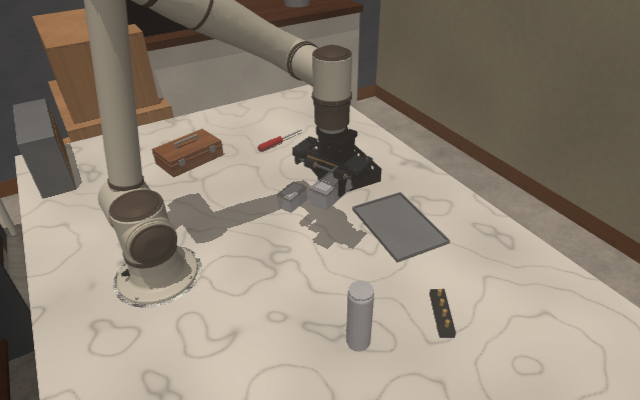

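```bash
python3 -m jog '[[[0,0,0],[-0.5,0,0]],[[0,0,0],[-1.7,0,0]],[[0,0,0],[-3.1,0,0]],[[0,0,0],[-4.5,0,0]],[[0,0,0],[-5.9,0,0]],[[0,0,0],[-7.3,0,0]],[[0,0,0],[-8.7,0,0]],[[0,0,0],[-10.1,0,0]],[[0,0,0],[-11.5,0,0]],[[0,0,0],[-12.7,0,0]]]'
python3 -m jog '[[[0,0,0],[-0.8,0,0]],[[0,0,0],[-1.3,0,0]],[[0,0,0],[-1.3,0,0]],[[0,0,0],[-1.3,0,0]],[[0,0,0],[-1.3,0,0]],[[0,0,0],[-1.3,0,0]],[[0,0,0],[-1.3,0,0]],[[0,0,0],[-1.3,0,0]],[[0,0,0],[-1.3,0,0]],[[0,0,0],[-1.3,0,0]]]';python3 f.py
```

```text
time_s: 7.33
tcp_pos: [0.4482, -0.1215, 0.1757]
ee_rot: [[-0.424, 0.793, 0.437], [0.906, 0.372, 0.203], [-0.002, 0.482, -0.876]]
wrist_force: [-0.9, -0.3, -4.2]
gripper_width: 0.574
time_s: 8.17
tcp_pos: [0.4505, -0.1216, 0.1744]
ee_rot: [[-0.423, 0.742, 0.519], [0.906, 0.347, 0.243], [0.0, 0.573, -0.819]]
wrist_force: [-0.7, 0.1, -2.6]
gripper_width: 0.574
8.32 [ 0.4505 -0.1218  0.1745] F [ 0.07  0.04 -3.13] Mtool [ 1.633 -0.015 -0.006] tilt(tool z) [ 0.52   0.243 -0.819] j [-13.   2. -30. -37. -36. -26.] 0.572
```

Weight is about 3.7 N, where an empty tin would be at most 1.4 N, so the long tin holds a ball. It goes to the tray.

```bash
python3 -c "
from h import *
plan([.643,-.222,.12],85)"
```

```text
t 8.32 tcp [ 0.4505 -0.1218  0.1745] head 115.0 shift [-0.1723  0.077   0.1204] turn [ 6.834 -1.834  5.816]
```

```bash
python3 -m jog '[[[-0.007,0.003,0.005],[0.3,-0.1,0.25]],[[-0.025,0.011,0.017],[1,-0.27,0.85]],[[-0.047,0.021,0.033],[1.87,-0.5,1.6]],[[-0.072,0.032,0.05],[2.87,-0.77,2.44]],[[-0.1,0.044,0.068],[3.9,-1.05,3.3]],[[-0.125,0.056,0.087],[4.9,-1.3,4.2]],[[-0.147,0.066,0.103],[5.8,-1.56,4.95]],[[-0.163,0.073,0.114],[6.5,-1.74,5.5]],[[-0.172,0.077,0.12],[6.83,-1.83,5.82]],[[-0.172,0.077,0.12],[6.83,-1.83,5.82]]]';python3 f.py; python3 - <<'E'
from h import *
s=plan([.643,-.222,.0195],85)
p=tins("wrist","long_tin",s);cv2.imwrite("pics/w3.png",p)
p=tins("scene","long_tin");cv2.imwrite("pics/c3.png",p)
E
```

```text
time_s: 9.15
tcp_pos: [0.6459, -0.2223, 0.1172]
ee_rot: [[0.088, 0.996, -0.001], [0.996, -0.088, 0.0], [0.0, -0.001, -1.0]]
wrist_force: [0.4, -0.1, -4.3]
gripper_width: 0.568
9.3 [ 0.6423 -0.2218  0.1196] F [-0.09  0.45 -3.92] Mtool [-0.215  0.046  0.013] tilt(tool z) [-0.     0.001 -1.   ] j [ -5.  32.   1.  -0. -59. -90.] 0.567
t 9.3 tcp [ 0.6423 -0.2218  0.1196] head 85.0 shift [-0.0003  0.0007  0.1001] turn [-0.004 -0.015 -0.008]
wrist long_tin 0.71 [324.2, 206.9] zt 0.1558 [ 619.7 -220.1] [51.8 79. ] 85.2
```

View pics/c3.png

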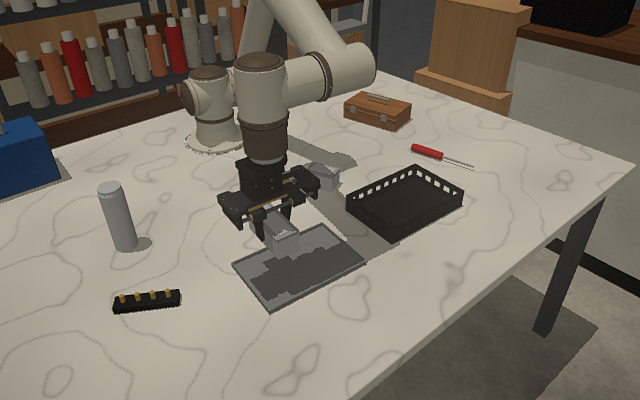

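View pics/w3.png

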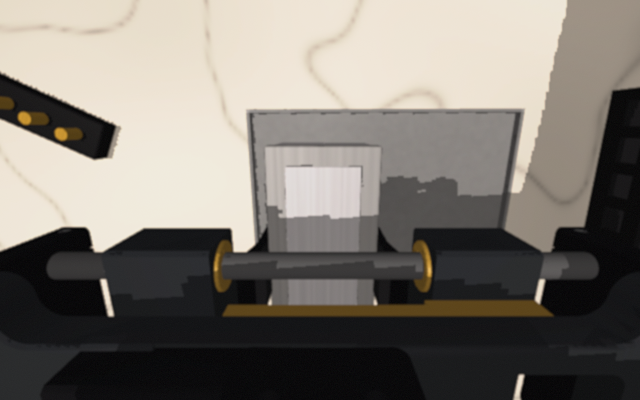

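```bash
python3 - <<'E'
from h import *
s=r.sense(); p,d=r.capture("wrist"); P=None
reg=np.zeros((400,640),bool); reg[150:235,275:370]=1
P=cloud("wrist",reg,d,s); P=P[abs(P[:,2]-.155)<.012]
c=P.mean(0); u,S,V=np.linalg.svd(P-c,full_matrices=False); n=V[2]*np.sign(V[2,2]); print(len(P),c.round(4),n.round(3),P[:,0].min(),P[:,0].max(),S/len(P)**.5)
reg[:]=0; reg[100:250,235:540]=1
Q=cloud("wrist",reg,d,s); Q=Q[abs(Q[:,2])<.015]
L=Q[(Q[:,2]>.008)]; print('lip',len(L), cv2.minAreaRect(L[:,:2].astype(np.float32)*1000))
Fz=Q[(Q[:,2]>.001)&(Q[:,2]<.007)];print(np.median(Fz[:,2]))
E
```

```text
8045 [ 0.6009 -0.2187  0.1562] [-0.029  0.001  1.   ] 0.5803211441946261 0.6230344716137557 [0.01240371 0.0113105  0.00080966]
lip 2198 ((626.6150512695312, -163.52105712890625), (250.90322875976562, 128.73953247070312), 85.11913299560547)
0.0032901203975437693
```

```bash
python3 -m jog '[[[0,0,0.006],[0.33,0,0]],[[0,0,0.02],[0.33,0,0]],[[0,0,0.038],[0.33,0,0]],[[0,0,0.056],[0.33,0,0]],[[0,0,0.072],[0.33,0,0]],[[0,0,0.084],[0.33,0,0]],[[0,0,0.091],[0.33,0,0]],[[0,0,0.095],[0.33,0,0]],[[0,0,0.097],[0.33,0,0]],[[0,0,0.098],[0.33,0,0]]]';python3 f.py
```

```text
time_s: 10.38
tcp_pos: [0.6432, -0.2221, 0.023]
ee_rot: [[0.087, 0.996, -0.027], [0.996, -0.087, 0.003], [0.0, -0.027, -1.0]]
wrist_force: [0.2, -0.0, -3.3]
gripper_width: 0.575
10.53 [ 0.6433 -0.222   0.0233] F [ 0.13 -0.11 -3.27] Mtool [-0.293  0.046  0.005] tilt(tool z) [-0.027  0.003 -1.   ] j [ -5.  38.  -2.  -0. -51. -90.] 0.569
```

```bash
python3 -m jog '[[[0,0,0.0005],[0,0,0]],[[0,0,0.001],[0,0,0]],[[0,0,0.0015],[0,0,0]],[[0,0,0.002],[0,0,0]],[[0,0,0.0025],[0,0,0]],[[0,0,0.003],[0,0,0]],[[0,0,0.0035],[0,0,0]],[[0,0,0.004],[0,0,0]],[[0,0,0.0045],[0,0,0]],[[0,0,0.0045],[0,0,0]]]';python3 f.py
```

```text
time_s: 11.37
tcp_pos: [0.6424, -0.2221, 0.019]
ee_rot: [[0.088, 0.996, -0.028], [0.996, -0.087, 0.003], [0.0, -0.029, -1.0]]
wrist_force: [-4.2, 2.5, 6.3]
gripper_width: 0.572
11.52 [ 0.6424 -0.222   0.019 ] F [-4.47  1.96  5.85] Mtool [ 0.932  0.364 -0.035] tilt(tool z) [-0.028  0.003 -1.   ] j [ -5.  38.  -3.   0. -51. -90.] 0.569
```

Contact is made at tray-floor height with about 6 N up. Releasing.

```bash
python3 -m jog '[[[0,0,0],[0,0,0]],[[0,0,0],[0,0,0]],[[0,0,0],[0,0,0]],[[0,0,0],[0,0,0]],[[0,0,0],[0,0,0]],[[0,0,0],[0,0,0]],[[0,0,-0.002],[0,0,0]],[[0,0,-0.008],[0,0,0]],[[0,0,-0.02],[0,0,0]],[[0,0,-0.04],[0,0,0]]]' 0.068;  python3 -c "
from h import *
plan([.432,.081,.2],112)"
```

```text
time_s: 12.35
tcp_pos: [0.6425, -0.2218, 0.0572]
ee_rot: [[0.088, 0.996, -0.032], [0.996, -0.088, 0.004], [0.001, -0.032, -0.999]]
wrist_force: [0.3, 0.4, -0.2]
gripper_width: 0.778
t 12.35 tcp [ 0.6425 -0.2218  0.0572] head 85.0 shift [ 0.2833 -0.2408 -0.1349] turn [-0.359 -0.097 -5.408]
```

```bash
python3 -m jog '[[[0,0,-0.03],[0,0,0]],[[0.005,-0.004,-0.065],[-0.3,-0.1,-0.3]],[[0.025,-0.02,-0.1],[-0.36,-0.1,-0.6]],[[0.05,-0.042,-0.125],[-0.36,-0.1,-1.2]],[[0.08,-0.068,-0.135],[-0.36,-0.1,-1.8]],[[0.11,-0.094,-0.135],[-0.36,-0.1,-2.4]],[[0.14,-0.12,-0.135],[-0.36,-0.1,-3]],[[0.17,-0.145,-0.135],[-0.36,-0.1,-3.6]],[[0.2,-0.17,-0.135],[-0.36,-0.1,-4.2]],[[0.23,-0.196,-0.135],[-0.36,-0.1,-4.8]]]' 0.087;  python3 -c "
from h import *
plan([.432,.081,.2],112)"
```

```text
time_s: 13.18
tcp_pos: [0.4716, 0.025, 0.2001]
ee_rot: [[-0.327, 0.945, 0.006], [0.945, 0.327, -0.001], [-0.003, 0.006, -1.0]]
wrist_force: [0.4, 0.7, 0.4]
gripper_width: 1.001
t 13.18 tcp [0.4716 0.025  0.2001] head 109.1 shift [ 0.0659 -0.0191 -0.0002] turn [ 0.066  0.037 -0.579]
```

```bash
python3 -m jog '[[[0.01,-0.003,0],[0,0,-0.1]],[[0.025,-0.007,0],[0,0,-0.3]],[[0.042,-0.012,0],[0,0,-0.4]],[[0.056,-0.016,0],[0.05,0.03,-0.5]],[[0.064,-0.019,0],[0.05,0.03,-0.58]],[[0.066,-0.019,0],[0.05,0.03,-0.58]],[[0.066,-0.019,0],[0.05,0.03,-0.58]],[[0.066,-0.019,0],[0.05,0.03,-0.58]],[[0.066,-0.019,0],[0.05,0.03,-0.58]],[[0.066,-0.019,0],[0.05,0.03,-0.58]]]';  python3 - <<'E'
from h import *
s=r.sense()
p=tins("wrist","short_tin",s);cv2.imwrite("pics/w4.png",p)
tins("side","short_tin")
p=tins("scene","long_tin");cv2.imwrite("pics/c4.png",p)
plan([.432,.081,.014],112)
E
```

```text
time_s: 14.02
tcp_pos: [0.4334, 0.0796, 0.1982]
ee_rot: [[-0.372, 0.928, -0.001], [0.928, 0.372, -0.001], [-0.0, -0.002, -1.0]]
wrist_force: [0.2, 0.0, -0.3]
gripper_width: 1.001
wrist short_tin 0.58 [325.2, 191.4] zt 0.0516 [432.5  86.5] [80.9 49.5] 24.1
side short_tin 0.92 [290.9, 194.8] zt 0.0527 [432.4  83.7] [81.4 53.8] 23.1
scene long_tin 0.6 [276.4, 267.2] zt 0.0554 [ 646.  -223.7] [ 50.7 120.8] 85.1
t 14.32 tcp [0.4332 0.0799 0.1982] head 111.9 shift [ 0.0015 -0.0004  0.1842] turn [-0.018  0.005 -0.029]
```

View pics/w4.png

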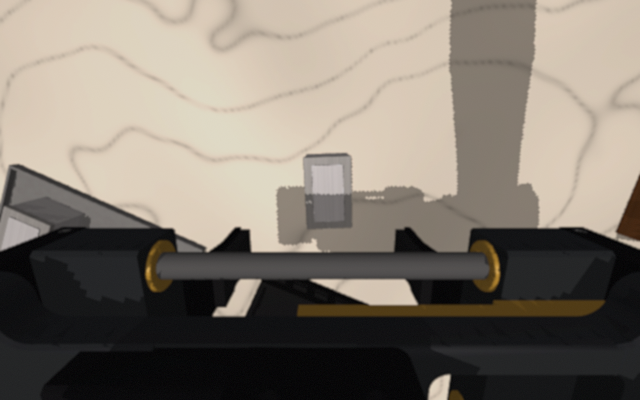

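View pics/c4.png

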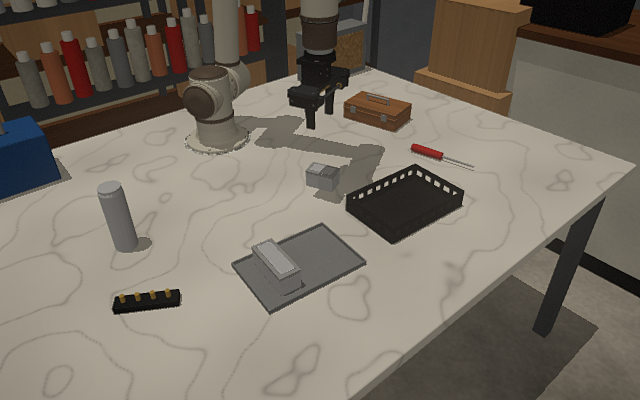

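The long tin sits flat on the tray at (276,267), with its top at 55 mm. The short tin is at (0.432, 0.085), turned about 23.5°.

```bash
python3 -c "
from h import *
plan([.432,.085,.014],113.3)"
```

```text
t 14.32 tcp [0.4332 0.0799 0.1982] head 111.9 shift [0.0052 0.0011 0.1842] turn [-0.018  0.005 -0.289]
```

```bash
python3 -m jog '[[[0.002,0.001,0.01],[0,0,-0.2]],[[0.005,0.001,0.035],[0,0,-0.28]],[[0.005,0.001,0.065],[0,0,-0.28]],[[0.005,0.001,0.095],[0,0,-0.28]],[[0.005,0.001,0.125],[0,0,-0.28]],[[0.005,0.001,0.15],[0,0,-0.28]],[[0.005,0.001,0.168],[0,0,-0.28]],[[0.005,0.001,0.179],[0,0,-0.28]],[[0.005,0.001,0.1835],[0,0,-0.28]],[[0.005,0.001,0.184],[0,0,-0.28]]]'
python3 -m jog '[[[0,0,0],[0,0,0]],[[0,0,0],[0,0,0]],[[0,0,0],[0,0,0]],[[0,0,0],[0,0,0]],[[0,0,0],[0,0,0]],[[0,0,0],[0,0,0]],[[0,0,0],[0,0,0]],[[0,0,0],[0,0,0]],[[0,0,0],[0,0,0]],[[0,0,0],[0,0,0]]]' 0.03
python3 -m jog '[[[0,0,-0.005],[0,0,0]],[[0,0,-0.02],[0,0,0]],[[0,0,-0.045],[0,0,0]],[[0,0,-0.075],[0,0,0]],[[0,0,-0.105],[0,0,0]],[[0,0,-0.13],[0,0,0]],[[0,0,-0.148],[0,0,0]],[[0,0,-0.157],[0,0,0]],[[0,0,-0.16],[0,0,0]],[[0,0,-0.16],[0,0,0]]]'; python3 f.py
```

```text
time_s: 15.15
tcp_pos: [0.4316, 0.0847, 0.0134]
ee_rot: [[-0.395, 0.919, -0.003], [0.919, 0.395, -0.002], [-0.001, -0.004, -1.0]]
wrist_force: [0.3, -0.1, 0.4]
gripper_width: 1.001
time_s: 15.98
tcp_pos: [0.4321, 0.0851, 0.0145]
ee_rot: [[-0.395, 0.919, -0.001], [0.919, 0.395, -0.001], [-0.0, -0.001, -1.0]]
wrist_force: [-0.8, -0.0, 4.9]
gripper_width: 0.575
time_s: 16.82
tcp_pos: [0.4318, 0.085, 0.1741]
ee_rot: [[-0.395, 0.919, -0.001], [0.919, 0.395, -0.001], [0.0, -0.002, -1.0]]
wrist_force: [-0.1, -0.1, -1.3]
gripper_width: 0.573
16.97 [0.4312 0.0846 0.1727] F [-0.34 -0.25 -1.32] Mtool [-0.128  0.007 -0.027] tilt(tool z) [-0.004 -0.002 -1.   ] j [ 32.   7. -28.  -0. -55. -99.] 0.572
```

```bash
python3 -m jog '[[[0,0,0],[0.5,0,0]],[[0,0,0],[1.5,0,0]],[[0,0,0],[2.7,0,0]],[[0,0,0],[4,0,0]],[[0,0,0],[5.3,0,0]],[[0,0,0],[6.3,0,0]],[[0,0,0],[7,0,0]],[[0,0,0],[7,0,0]],[[0,0,0],[7,0,0]],[[0,0,0],[7,0,0]]]'; python3 f.py
python3 -m jog '[[[0,0,0],[-0.5,0,0]],[[0,0,0],[-1.7,0,0]],[[0,0,0],[-3.1,0,0]],[[0,0,0],[-4.5,0,0]],[[0,0,0],[-5.9,0,0]],[[0,0,0],[-7.3,0,0]],[[0,0,0],[-8.7,0,0]],[[0,0,0],[-10.1,0,0]],[[0,0,0],[-11.5,0,0]],[[0,0,0],[-12.7,0,0]]]'
python3 -m jog '[[[0,0,0],[-0.8,0,0]],[[0,0,0],[-1.3,0,0]],[[0,0,0],[-1.3,0,0]],[[0,0,0],[-1.3,0,0]],[[0,0,0],[-1.3,0,0]],[[0,0,0],[-1.3,0,0]],[[0,0,0],[-1.3,0,0]],[[0,0,0],[-1.3,0,0]],[[0,0,0],[-1.3,0,0]],[[0,0,0],[-1.3,0,0]]]';python3 f.py
```

```text
time_s: 17.8
tcp_pos: [0.4318, 0.0849, 0.1738]
ee_rot: [[-0.395, 0.752, -0.528], [0.919, 0.323, -0.227], [-0.0, -0.575, -0.818]]
wrist_force: [-0.4, -1.1, -1.1]
gripper_width: 0.572
17.95 [0.4318 0.0849 0.1749] F [-0.38 -0.63 -0.92] Mtool [-1.498e+00  1.400e-02 -1.000e-03] tilt(tool z) [-0.526 -0.227 -0.819] j [ 30.  26.  -8.  -4. -91. -95.] 0.572
time_s: 18.78
tcp_pos: [0.4317, 0.0841, 0.1762]
ee_rot: [[-0.394, 0.81, 0.434], [0.919, 0.347, 0.186], [-0.0, 0.472, -0.881]]
wrist_force: [2.2, -3.7, -0.7]
gripper_width: 0.569
time_s: 19.62
tcp_pos: [0.4336, 0.078, 0.1913]
ee_rot: [[-0.399, 0.771, 0.497], [0.917, 0.332, 0.222], [0.007, 0.544, -0.839]]
wrist_force: [0.2, -0.9, -1.3]
gripper_width: 0.57
19.77 [0.4335 0.0778 0.1914] F [ 0.   -0.15 -1.21] Mtool [ 1.165 -0.029  0.026] tilt(tool z) [ 0.497  0.223 -0.839] j [  32.   -9.  -58.   28.   -9. -125.] 0.572
```

```bash
python3 -c "
from h import *
plan([.45,.085,.18],113)"
```

```text
t 19.77 tcp [0.4335 0.0778 0.1914] head 113.5 shift [-0.0001  0.0089  0.0194] turn [ 6.594 -0.106  0.08 ]
```

```bash
python3 -m jog '[[[0,0.001,0.002],[0.4,0,0]],[[0,0.002,0.004],[1.1,0,0]],[[0,0.003,0.008],[2,0,0]],[[0,0.005,0.011],[3,0,0]],[[0,0.006,0.014],[4,-0.1,0.1]],[[0,0.007,0.016],[5,-0.1,0.1]],[[0,0.008,0.018],[5.9,-0.1,0.1]],[[0,0.009,0.019],[6.4,-0.1,0.1]],[[0,0.009,0.019],[6.6,-0.1,0.1]],[[0,0.009,0.019],[6.6,-0.1,0.1]]]';python3 f.py; python3 -c "
from h import *
plan([.66,.17,.16],87)"
```

```text
time_s: 20.6
tcp_pos: [0.4506, 0.0854, 0.1799]
ee_rot: [[-0.389, 0.921, -0.001], [0.921, 0.389, 0.001], [0.001, -0.001, -1.0]]
wrist_force: [-0.9, -0.9, -1.2]
gripper_width: 0.573
20.75 [0.449  0.0846 0.1803] F [-0.48 -0.06 -0.79] Mtool [-0.154  0.037  0.025] tilt(tool z) [-0.001  0.001 -1.   ] j [ 31.   8. -26.  -0. -56. -98.] 0.575
t 20.75 tcp [0.449  0.0846 0.1803] head 112.9 shift [-0.0035  0.2276  0.0203] turn [-4.000e-03 -1.300e-02  5.182e+00]
```

The weight is about 1.1 N at every tilt, so there is no ball. The short tin goes to the crate.

```bash
python3 -m jog '[[[0,0.008,0.001],[0,0,0.2]],[[0,0.028,0.003],[0,0,0.6]],[[-0.001,0.055,0.005],[0,0,1.3]],[[-0.001,0.087,0.008],[0,0,2]],[[-0.002,0.12,0.011],[0,0,2.7]],[[-0.002,0.152,0.014],[0,0,3.5]],[[-0.003,0.182,0.016],[0,0,4.2]],[[-0.003,0.208,0.018],[0,0,4.8]],[[-0.003,0.223,0.02],[0,0,5.1]],[[-0.003,0.2275,0.02],[0,0,5.18]]]'; python3 - <<'E'
from h import *
r.capture("side")
s=r.sense(); p,d=r.capture("wrist"); cv2.imwrite("pics/w5.png",p)
P=cloud("wrist",np.ones((400,640),bool),d,s).reshape(-1,3)
Q=P[(abs(P[:,2]-.047)<.006)&(P[:,0]>.5)&(P[:,0]<.8)&(P[:,1]>0)&(P[:,1]<.35)]
print(len(Q),cv2.minAreaRect(Q[:,:2].astype(np.float32)*1000))
T=P[(abs(P[:,2]-s['tcp_pos'][2]-.036)<.01)&(abs(P[:,0]-.63)<.05)&(abs(P[:,1]-.17)<.03)]
c=T.mean(0);n=np.linalg.svd(T-c,full_matrices=False)[2][2];print(len(T),c,n*np.sign(n[2]),cv2.minAreaRect(T[:,:2].astype(np.float32)*1000))
p,d=r.capture("scene"); cv2.imwrite("pics/c5.png",p)
P=cloud("scene",np.ones((400,640),bool),d)
Q=P[(abs(P[:,2]-.046)<.005)&(P[:,0]>.54)&(P[:,0]<.8)&(P[:,1]>0)&(P[:,1]<.35)]
print(len(Q),cv2.minAreaRect(Q[:,:2].astype(np.float32)*1000))
plan([.66,.17,.02],87)
E
```

```text
time_s: 21.58
tcp_pos: [0.6623, 0.1717, 0.1589]
ee_rot: [[0.053, 0.999, -0.0], [0.999, -0.053, 0.001], [0.001, -0.001, -1.0]]
wrist_force: [-0.2, 0.4, -1.2]
gripper_width: 0.572
3792 ((631.57177734375, 174.34373474121094), (251.25340270996094, 121.46743774414062), 86.8828125)
9201 [0.6453909  0.17186169 0.19445062] [-0.02720678 -0.00288039  0.99962568] ((650.2098388671875, 169.96310424804688), (59.83411407470703, 56.734901428222656), 87.16875457763672)
781 ((657.850341796875, 171.64346313476562), (256.14501953125, 174.7021026611328), 87.11004638671875)
t 21.73 tcp [0.66   0.1706 0.1601] head 87.0 shift [-0.0007  0.0002  0.1401] turn [-0.017 -0.006  0.004]
```

View pics/w5.png

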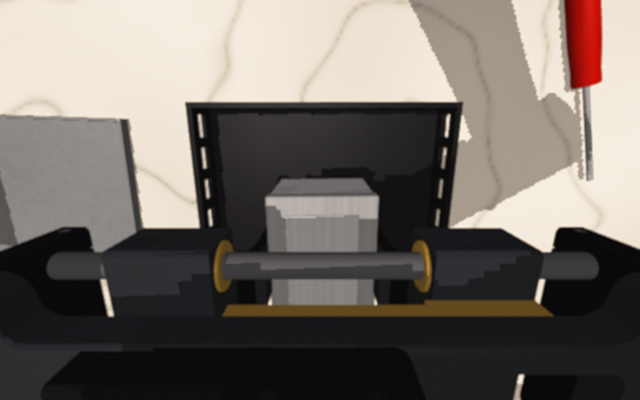

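View pics/c5.png

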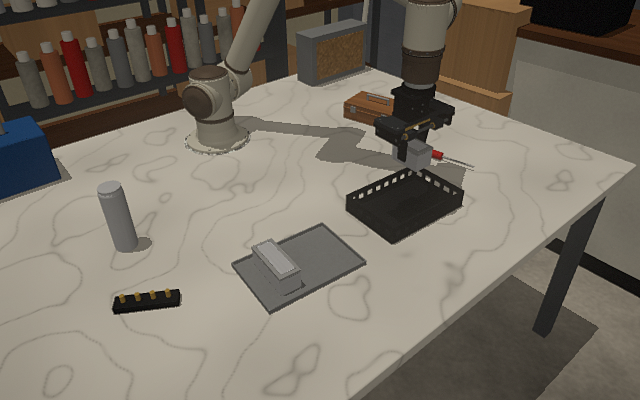

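The tin is centred over the crate. The same −0.027 tilt reading shows up with both tins, so it looks like a camera bias and I'll leave it uncorrected. Lowering.

```bash
python3 -m jog '[[[0,0,0.008],[0,0,0]],[[0,0,0.025],[0,0,0]],[[0,0,0.048],[0,0,0]],[[0,0,0.072],[0,0,0]],[[0,0,0.095],[0,0,0]],[[0,0,0.114],[0,0,0]],[[0,0,0.126],[0,0,0]],[[0,0,0.133],[0,0,0]],[[0,0,0.136],[0,0,0]],[[0,0,0.137],[0,0,0]]]';python3 f.py
python3 -m jog '[[[0,0,0.0005],[0,0,0]],[[0,0,0.001],[0,0,0]],[[0,0,0.0015],[0,0,0]],[[0,0,0.002],[0,0,0]],[[0,0,0.0025],[0,0,0]],[[0,0,0.003],[0,0,0]],[[0,0,0.0035],[0,0,0]],[[0,0,0.004],[0,0,0]],[[0,0,0.0045],[0,0,0]],[[0,0,0.0045],[0,0,0]]]';python3 f.py
```

```text
time_s: 22.57
tcp_pos: [0.6606, 0.171, 0.0239]
ee_rot: [[0.052, 0.999, 0.0], [0.999, -0.052, 0.001], [0.001, 0.0, -1.0]]
wrist_force: [-0.2, 0.1, -1.2]
gripper_width: 0.57
22.72 [0.6613 0.1713 0.0248] F [-0.36  0.16 -0.94] Mtool [-0.115  0.072 -0.02 ] tilt(tool z) [ 0.002  0.002 -1.   ] j [  28.   38.   -3.   -0.  -49. -121.] 0.573
time_s: 23.55
tcp_pos: [0.6604, 0.1709, 0.0188]
ee_rot: [[0.052, 0.999, -0.001], [0.999, -0.052, 0.001], [0.001, -0.001, -1.0]]
wrist_force: [-1.0, 0.3, -1.5]
gripper_width: 0.572
23.7 [0.6605 0.171  0.019 ] F [-0.11  0.21 -1.46] Mtool [-0.181  0.065  0.03 ] tilt(tool z) [-0.001  0.001 -1.   ] j [  28.   38.   -4.   -0.  -48. -121.] 0.573
```

No contact yet, so I'll inch down further.

```bash
python3 -m jog '[[[0,0,0.0002],[0,0,0]],[[0,0,0.0004],[0,0,0]],[[0,0,0.0006],[0,0,0]],[[0,0,0.0008],[0,0,0]],[[0,0,0.001],[0,0,0]],[[0,0,0.0012],[0,0,0]],[[0,0,0.0014],[0,0,0]],[[0,0,0.0015],[0,0,0]],[[0,0,0.0015],[0,0,0]],[[0,0,0.0015],[0,0,0]]]';python3 f.py
```

```text
time_s: 24.53
tcp_pos: [0.6606, 0.171, 0.0186]
ee_rot: [[0.052, 0.999, -0.0], [0.999, -0.052, 0.001], [0.001, -0.0, -1.0]]
wrist_force: [-3.6, 0.0, 5.8]
gripper_width: 0.574
24.68 [0.6605 0.171  0.0186] F [-3.09 -0.37  5.88] Mtool [ 0.69  -0.111  0.082] tilt(tool z) [-0.     0.001 -1.   ] j [  28.   38.   -4.   -0.  -48. -121.] 0.572
```

```bash
python3 -m jog '[[[0,0,0],[0,0,0]],[[0,0,0],[0,0,0]],[[0,0,0],[0,0,0]],[[0,0,0],[0,0,0]],[[0,0,0],[0,0,0]],[[0,0,0],[0,0,0]],[[0,0,-0.002],[0,0,0]],[[0,0,-0.008],[0,0,0]],[[0,0,-0.02],[0,0,0]],[[0,0,-0.04],[0,0,0]]]' 0.068
python3 -m jog '[[[0,0,-0.02],[0,0,0]],[[0,0,-0.05],[0,0,0]],[[0,0,-0.08],[0,0,0]],[[0,0.0,-0.11],[0,0,0]],[[0,-0.02,-0.13],[0,0,0]],[[0,-0.05,-0.14],[0,0,0]],[[0,-0.08,-0.14],[0,0,0]],[[0,-0.11,-0.14],[0,0,0]],[[0,-0.135,-0.14],[0,0,0]],[[0,-0.15,-0.14],[0,0,0]]]'
python3 -m jog '[[[0,-0.01,0],[0,0,0]],[[0,-0.01,0],[0,0,0]],[[0,-0.01,0],[0,0,0]],[[0,-0.01,0],[0,0,0]],[[0,-0.01,0],[0,0,0]],[[0,-0.01,0],[0,0,0]],[[0,-0.01,0],[0,0,0]],[[0,-0.01,0],[0,0,0]],[[0,-0.01,0],[0,0,0]],[[0,-0.01,0],[0,0,0]]]'
python3 - <<'E'
from h import *
for n in("side","scene"):
    for q in("long_tin","short_tin"): p=tins(n,q)
    cv2.imwrite(f"pics/{n}9.png",p)
E
```

```text
time_s: 25.52
tcp_pos: [0.6594, 0.1704, 0.0567]
ee_rot: [[0.052, 0.999, -0.004], [0.999, -0.052, -0.001], [-0.001, -0.004, -1.0]]
wrist_force: [0.2, 0.0, 0.1]
gripper_width: 0.78
time_s: 26.35
tcp_pos: [0.5085, 0.1784, 0.1994]
ee_rot: [[0.051, 0.999, 0.001], [0.999, -0.051, 0.002], [0.002, 0.001, -1.0]]
wrist_force: [-0.3, 0.1, -0.5]
gripper_width: 0.775
time_s: 27.18
tcp_pos: [0.5009, 0.1791, 0.1974]
ee_rot: [[0.052, 0.999, -0.001], [0.999, -0.052, 0.001], [0.001, -0.001, -1.0]]
wrist_force: [-0.1, -0.1, 0.2]
gripper_width: 0.781
side long_tin 0.97 [409.4, 228.2] zt 0.0568 [ 638.4 -225.2] [ 51.9 118.2] 85.1
side short_tin 0.85 [339.5, 164.3] zt 0.0568 [657.6 165.7] [76.3 53.1] 0.3
scene long_tin 0.66 [277.6, 267.6] zt 0.0553 [ 646.9 -224.3] [ 50.  119.8] 84.6
scene short_tin 0.56 [406.3, 199.3] zt 0.0547 [666.4 168.6] [52.1 80.5] 88.3
```

View pics/side9.png

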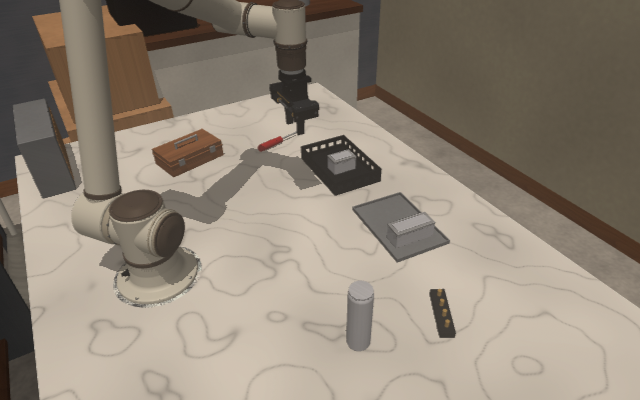

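View pics/scene9.png

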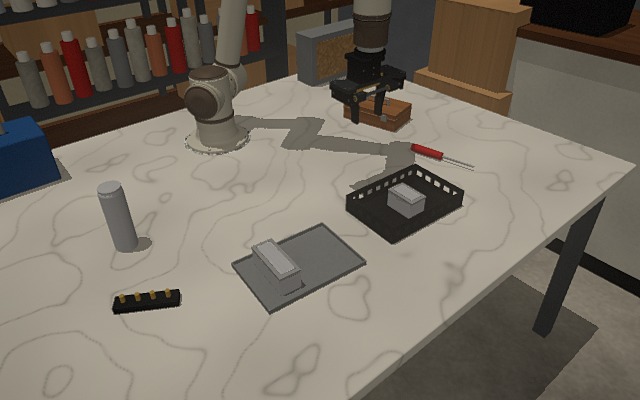

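Both pictures show the long tin flat on the tray, at scene (277,267), and the short tin flat in the crate, at (406,199). The bystanders have not moved and the arm is clear.

```bash
python3 -c "
from station import r
print(r.finish_job())"
```

```text
the job is handed in; nothing more can be done
None
```

I checked both tins in the order asked and handed the job in at about 27 s: the long tin still holds a ball and the short tin is empty.

- **Long tin:** I lifted it and rocked it about 35° each way. It weighed about 3.7 N, where an empty tin would be at most 1.4 N, so I lowered it onto the tray, lid up.
- **Short tin:** I lifted it and rocked it about 35° one way and 33° the other, where a joint reached the end of its range. It weighed about 1.1 N, too light for a ball, so I lowered it into the crate, lid up.

**Last checks:** Both outside cameras show the tins flat with their tops at about 55–57 mm, which fits a 50 mm tin on a 4 mm floor. By eye the bystanders have not moved, and the gripper is open and clear of everything.

**Disagreements:**
- The two outside cameras differ by up to about 9 mm on where the tins stand. In the side view the short tin's angle came out wrong, probably because the crate hides part of it.
- The wrist camera read both held tins as tilted about 1.6°. I corrected for this with the long tin only, then took it for a camera bias with the short one.
- I judged by weight alone, because the wrist moment readings were not clear enough to show a ball rolling.

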